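Strip the length stops off the duct-cutter fence and put the set away

ROBOT

A 6-joint arm with a two-finger parallel gripper is mounted at the origin on the work surface. World frame = base frame: x ahead of the robot, y to its left, z up, the work surface at z = 0. Lengths are in m, angles in rad, forces in N, time in s.
With the tool pointing down it reaches from about 0.275 to 0.875 m from the base axis. Payload 12.5 kg.
Tool frame: the origin (TCP) lies at the very end of the fingers, on their centre line; the grasp point (between the pads) lies 19 mm behind it; x points along the fingers, y is the direction in which the jaws open and shut, and the axes are right-handed (so a half turn about x gives the same grasp; the last joint's range is limited). The gripper opens to 85 mm and grips with 20 to 120 N. Pads are 22 mm wide; open, the fingers measure 114 mm over their backs; the gripper's body (76 mm by 85 mm) begins 54 mm behind the grasp point. The pads swing forward as they close: fully open they stand 13 mm farther back than shut.
Start: joints at [-1.426, 0.351, 1.652, -0, 1.139, -0.085], TCP at [0.125, -0.536, 0.231] pointing down, gripper open.
Joint ranges: [-2.75, 2.75], [-0.79, 2.1], [0.01, 2.65], [-1.57, 4.71], [0.07, 3.14], [-2.87, 2.87]. Speed limits (rad/s): [2.22, 2.22, 2.79, 3.14, 3.14, 3.14].

INTERFACE

Orientations are given as a 3x3 rotation matrix whose columns are the frame's x, y, z axes.
In Python, from bench import manip gives the robot as it stands. Calls block until the motion is done:
- manip.move_ptp(position, orientation): joint-space move of the TCP to a pose.
- manip.move_l(position, attitude=None, max_speed=0.15): straight line of the TCP; attitude=None keeps the orientation; max_speed is the mean speed in m/s.
- manip.move_j(angles): joint-space move.
- manip.set_gripper(opening, effort=None): opening from 0.0 (shut) to 1.0 (fully open); effort is the grip in N (None keeps the last); returns when the fingers have stopped.
- manip.dwell(seconds).
- manip.inverse_kinematics(position, orientation): joint angles nearest the present ones, or None.
- manip.grab_frame(name): name is "scene" or "side" or "wrist"; returns (picture, depth): 420x560x3 uint8, red, green, blue; 420x560 float32, m along the optical axis (not along the pixel's ray), 0 where there is no reading.
- manip.get_calibration(name): a dict with "camera_matrix" (3x3 intrinsics, pixels), "R" (3x3) and "t" (3): a world point X has camera coordinates R X + t. Camera axes: x right, y down, z forward; pixel columns grow to the right and rows downward; lengths in m; the calibration is good to about 2 mm. A picture is of the moment at which its call begins: read the wrist's pose just before it. get_calibration takes no time and is no camera call; for the wrist camera it gives the pose at the moment of the call.
A pose or a line that the arm cannot do raises manip.Unreachable and nothing moves.
- manip.sign_off(): hands the job in, once; it reports no verdict.
Trained networks look in the newest picture that a camera, given by its name, has taken for a name from the list of things; names that differ only in an ending like _2 or _b are one class to them, and where a whole thing is asked for, a point or a joint stands for the part that bears it (a point fixed in the world has none). Each returns a list of dicts, best first, with "confidence" (0 to 1); they miss things now and then, are a little off and sometimes report something else, mostly with a low value. They report only what shows in the picture. A call takes as long as a camera call. They do not tell look-alikes from the thing itself.
- manip.look_for(camera, name): "at" ([x, y, z] in m, in world coordinates, good to about 4 mm: the middle of the surface that is visible of it).
Readings, each from a call of its own:
- manip.current_time(): time.
- manip.current_qpos(): joint angles.
- manip.current_joint_vel(): joint speeds.
- manip.current_joint_torque(): joint torques, N m.
- manip.current_ee_pos(): TCP position.
- manip.current_tcp_rot(): TCP orientation.
- manip.current_force(): force on the tool from outside, world axes, zero at the start.
- manip.current_ft_torque(): the same for the moment, N m.
- manip.current_grip_width(): opening from 0.0 (shut) to 1.0 (fully open).
Only numpy, scipy, OpenCV 4.12 (cv2) and the standard library are available. Lean on these libraries where they do the work, as an engineer would, in place of code of your own. Each camera call takes 0.05 s, during which the arm holds its last target.

TASK

The cutting job is done and the thumbscrews are already out, so put the stop set away: slide every length stop along the fence's T-track and off its open end, lift it clear and hang it by its own hook over the rim of the grey bin so that it stays hanging there. Put the lid on the tin of thumbscrews so that it sits seated and level on the upright tin. Do not let a stop fall or lie on the bench, and leave the other things on the bench where they are.

Things in the scene. Friction and masses are not known exactly. Their poses are not given: they have to be found in the camera images.
- fence: Fixed duct cutter with aluminium fence, a T-track along its top. Origin: middle of the track section, at bench level; y along the track, OPEN at +y, closed at -y by the lever cutter (y -275 to -385, 205 high, lever to 330). Fence 40 wide (x), track y -180 to 180, top z = 49. On its -x side a bed 5 high, to x = -112, y -360 to 100.
- track_open (a point): Middle of the track's top at its open end: (0, 180, 49) in the fence's frame. Slot 15 wide between lips 5 thick; inside 31 wide, z 32 to 44. Stops sit with the block on the lips, origin at fence x = 0, z = 34, axes as the fence's, finger on the -x side, with 2 mm play each way; one is free once its shoe (36 long) is wholly past the open end.
- track_closed (a point): Middle of the track's top at its closed end: (0, -180, 49) in the fence's frame.
- stop_a: Length stop in the T-track (or absent). From below, x by y by z: dark T-shoe 27 x 36 x 8, captive in the track; neck 11 x 30 x 7; blue block 30 x 34, z 15 to 41; orange grip rib. An arm 18 wide, z 35 to 41, runs from the block to x = -35 and ends in a finger, x -35 to -29, down to z = -15. 0.12 to 0.22 kg. Origin: centre of the shoe's underside; z up, y along the track. Slides freely.
- stop_b: As stop_a: the same shape, size and origin.
- stop_c: As stop_a: the same shape, size and origin.
- stop_a_throat (a point): Middle of the hook throat of stop_a, on the underside of its arm: (-22, 0, 35) in its frame. The throat, 14 wide between block (x = -15) and finger (x = -29), opens downward.
- stop_b_throat (a point): Middle of the hook throat of stop_b, on the underside of its arm: (-22, 0, 35) in its frame. The throat, 14 wide between block (x = -15) and finger (x = -29), opens downward.
- stop_c_throat (a point): Middle of the hook throat of stop_c, on the underside of its arm: (-22, 0, 35) in its frame. The throat, 14 wide between block (x = -15) and finger (x = -29), opens downward.
- stop_a_rib (a point): Middle of the orange grip rib of stop_a: (0, 0, 53) in its frame. Rib 28 long in x, 14 thick in y, z 41 to 65: pinch it from above across the 14 mm.
- stop_b_rib (a point): Middle of the orange grip rib of stop_b: (0, 0, 53) in its frame. Rib 28 long in x, 14 thick in y, z 41 to 65: pinch it from above across the 14 mm.
- stop_c_rib (a point): Middle of the orange grip rib of stop_c: (0, 0, 53) in its frame. Rib 28 long in x, 14 thick in y, z 41 to 65: pinch it from above across the 14 mm.
- bin: Grey open parts bin, fixed to the bench, 160 (x) x 220 (y) x 100 high outside, walls 6 thick, upright, with duct offcuts up to 60 high inside. Origin: centre of its underside; rim at z = 100.
- tin: Round steel tin, loose, holding the thumbscrews: 84 diameter, 70 tall, mouth 78 inside diameter, 0.4 kg. Origin: centre of its underside, z up.
- tin_mouth (a point): Centre of the tin's mouth, level with its rim (70 above its origin).
- lid: Loose round steel lid of the tin, lying right side up on the bench at the start. From below: locating plug 71 diameter, 5 tall; disc 92 diameter, 4 thick (z 5 to 9); black knob 20 diameter, 22 tall (z 9 to 31). 0.09 kg. Origin: centre of the plug's underside, z up.
- lid_seat (a point): Centre of the lid's seating face (underside of the disc, 5 above the lid's origin); it lies on the tin's rim when seated.
- table: The plywood bench, top at z = 0.
- gland_a: Black plastic cable gland, 28 diameter, 32 tall, standing. Bystander: leave where it is. Origin: centre of its underside.
- gland_b: Black plastic cable gland, 28 diameter, 32 tall, standing. Bystander: leave where it is. Origin: centre of its underside.
- driver: Screwdriver with a green handle, 200 long, lying along its x. Bystander: leave where it is. Origin: centre of its underside.
- tape: Roll of blue tape, 70 diameter, 19 tall, lying. Bystander: leave where it is. Origin: centre of its underside.
- breaker: White circuit breaker, 70 x 18 x 67, standing. Bystander: leave where it is. Origin: centre of its underside.
- rail_cut: Offcut of steel mounting rail, 38 x 160 x 8, lying along its y. Bystander: leave where it is. Origin: centre of its underside.
Not all that is in view belongs to the job. What is shaped like the stop_b but green or turquoise is not meant.

How it is judged:
At the end, for the whole second after the job is handed in: Each stop hangs on a bin wall: throat point within 9 mm of the wall's middle, 93 to 110 mm above the bin's base, upright to 0.45 rad, at rest. Lid seat within 7 mm of the tin mouth's centre, 67 to 72.5 mm above the tin's base; lid and tin level to 0.06 rad, tin on the bench (((x of stop_a_throat in the frame of bin between -0.086 and -0.068 m and y of stop_a_throat in the frame of bin between -0.105 and 0.105 m) or (x of stop_a_throat in the frame of bin between 0.068 and 0.086 m and y of stop_a_throat in the frame of bin between -0.105 and 0.105 m) or (y of stop_a_throat in the frame of bin between -0.116 and -0.098 m and x of stop_a_throat in the frame of bin between -0.075 and 0.075 m) or (y of stop_a_throat in the frame of bin between 0.098 and 0.116 m and x of stop_a_throat in the frame of bin between -0.075 and 0.075 m)) and z of stop_a_throat in the frame of bin between 0.093 and 0.11 m and angle between each of stop_a, stop_b, stop_c's own z axis and vertical below 0.45 rad and linear speed of each of stop_a, stop_b, stop_c, lid below 0.02 m/s and contact force between each of stop_a, stop_b, stop_c and bin above 0.2 N and ((x of stop_b_throat in the frame of bin between -0.086 and -0.068 m and y of stop_b_throat in the frame of bin between -0.105 and 0.105 m) or (x of stop_b_throat in the frame of bin between 0.068 and 0.086 m and y of stop_b_throat in the frame of bin between -0.105 and 0.105 m) or (y of stop_b_throat in the frame of bin between -0.116 and -0.098 m and x of stop_b_throat in the frame of bin between -0.075 and 0.075 m) or (y of stop_b_throat in the frame of bin between 0.098 and 0.116 m and x of stop_b_throat in the frame of bin between -0.075 and 0.075 m)) and z of stop_b_throat in the frame of bin between 0.093 and 0.11 m and ((x of stop_c_throat in the frame of bin between -0.086 and -0.068 m and y of stop_c_throat in the frame of bin between -0.105 and 0.105 m) or (x of stop_c_throat in the frame of bin between 0.068 and 0.086 m and y of stop_c_throat in the frame of bin between -0.105 and 0.105 m) or (y of stop_c_throat in the frame of bin between -0.116 and -0.098 m and x of stop_c_throat in the frame of bin between -0.075 and 0.075 m) or (y of stop_c_throat in the frame of bin between 0.098 and 0.116 m and x of stop_c_throat in the frame of bin between -0.075 and 0.075 m)) and z of stop_c_throat in the frame of bin between 0.093 and 0.11 m and horizontal distance between lid_seat and tin_mouth below 0.007 m and z of lid_seat in the frame of tin between 0.067 and 0.0725 m and angle between each of lid, tin's own z axis and vertical below 0.06 rad and height (world z) of tin below 0.005 m); the robot touches nothing.
It fails at once if a stop touches the bench top (contact force between any of stop_a, stop_b, stop_c and table above 0.3 N).
It fails at once if another thing on the bench is moved more than 3 cm (distance of any of gland_a, gland_b, driver, tape, breaker, rail_cut from where it was at the start of the episode above 0.03 m).
Of stop_a, stop_b, stop_c only 2 to 3 are there at a start; the rules pass over those that are not, and their reading is None.
At some moment in a run one of lid, tin may be knocked a few centimetres aside while the robot is not near it.
It also fails if it takes over 210 s, if anything falls off the work surface, if the arm or the gripper's body presses on something with over 40 N, if the wrist force passes 120 N, or if a joint passes its speed limit or range.

## Working session

There is one attempt and no reset: what is moved stays moved. The work goes in short steps, each a Python script; the robot and the scene stay as the last script left them, time stands still between calls to the robot, and variables do not carry over. Pictures are saved under pics/ and viewed, and the job is handed in when it is done.

```bash
ls; mkdir -p pics
python3 - <<'E'
from bench import manip
import cv2,numpy as np
np.set_printoptions(precision=4,suppress=True)
for n in ["scene","side","wrist"]:
    p,d=manip.grab_frame(n); cv2.imwrite(f"pics/{n}0.png",p[:,:,::-1])
    c=manip.get_calibration(n); print(n,c["camera_matrix"].tolist(),(-c["R"].T@c["t"]),c["R"].tolist())
    np.savez(f"pics/{n}0.npz",p=p,d=d,K=c["camera_matrix"],R=c["R"],t=c["t"])
    if n!="wrist":
        for o in ["fence","stop_a","stop_a_rib","bin","tin","lid","gland_a","driver","tape","breaker","rail_cut","track_open"]:
            r=manip.look_for(n,o); print(n,o,[(np.round(x["at"],3).tolist(),round(x["confidence"],2)) for x in r])
print(manip.current_time(),manip.current_grip_width())
E
```

```text
pics
scene [[395.4674721646773, 0.0, 280.990861877075], [0.0, 395.4674721646773, 204.0326891663091], [0.0, 0.0, 1.0]] [ 0.8432 -0.375   0.7807] [[0.7515447376031589, 0.6594864899818393, -0.01606477240522078], [0.5397527442363972, -0.6287333990239701, -0.5597868237472576], [-0.3792723064900425, 0.4120338365755876, -0.828480920146339]]
scene fence [([0.473, -0.441, 0.049], 0.74), ([0.49, -0.186, 0.075], 0.52)]
scene stop_a [([0.486, -0.278, 0.076], 0.84), ([0.274, -0.202, 0.028], 0.84), ([0.487, -0.184, 0.073], 0.83), ([0.492, -0.071, 0.075], 0.75), ([0.377, 0.034, 0.025], 0.68)]
scene stop_a_rib [([0.491, -0.185, 0.073], 0.59)]
scene bin [([0.567, 0.327, 0.046], 0.72), ([0.477, -0.44, 0.049], 0.69)]
scene tin [([0.65, 0.027, 0.037], 0.62), ([0.49, -0.188, 0.071], 0.26)]
scene lid [([0.628, -0.133, 0.006], 0.65)]
scene gland_a [([0.495, -0.077, 0.069], 0.74), ([0.486, -0.187, 0.075], 0.68), ([0.661, -0.344, 0.032], 0.65)]
scene driver [([0.4, 0.288, 0.02], 0.71), ([0.77, -0.217, 0.007], 0.15)]
scene tape [([0.77, 0.171, 0.019], 0.69)]
scene breaker [([0.787, -0.033, 0.044], 0.97)]
scen
[... 876 characters left out ...]
 [([0.621, -0.126, 0.011], 0.69), ([0.491, 0.121, 0.003], 0.25)]
side gland_a [([0.36, 0.176, 0.029], 0.61)]
side driver [([0.385, 0.293, 0.022], 0.83)]
side tape [([0.766, 0.171, 0.018], 0.61)]
side breaker [([0.776, -0.015, 0.041], 0.76)]
side rail_cut [([0.772, -0.199, 0.003], 0.75)]
side track_open [([0.468, -0.222, 0.032], 0.91)]
wrist [[360.81229860105515, 0.0, 278.31673701516513], [0.0, 360.81229860105515, 210.83806801568895], [0.0, 0.0, 1.0]] [ 0.2035 -0.5159  0.3743] [[0.2278017117685168, -0.9737074956241691, -0.00030509120628239], [-0.9233752043201299, -0.21612573905071744, 0.3172820463980618], [-0.3090058448672035, -0.07199567962795907, -0.9483311710329974]]
1.35 1.000842987452627
```

View pics/scene0.png

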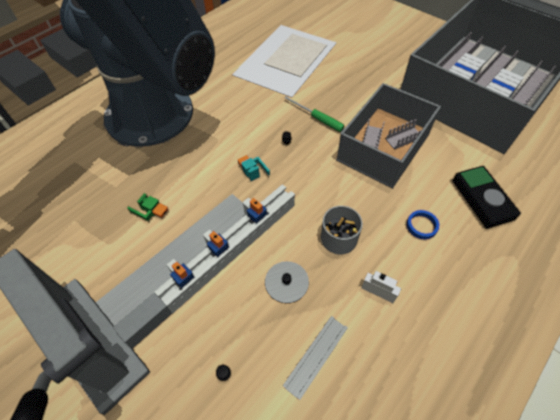

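View pics/side0.png

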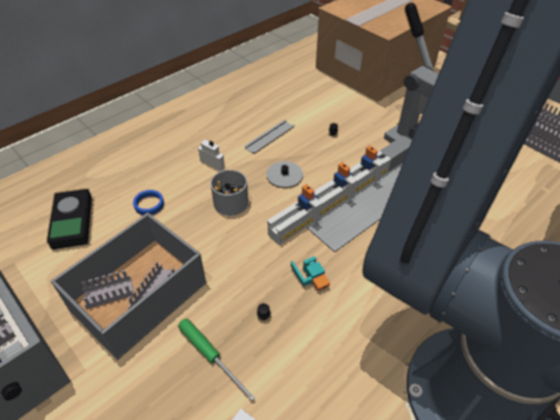

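View pics/wrist0.png

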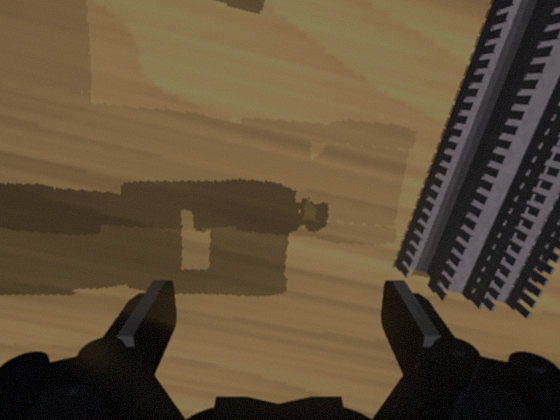

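Three stops sit in the track (scene ≈(256,208), (215,240), (180,272)). The green and turquoise ones on the bench are look-alikes. The bin is the small box at (388,135). Next I fit the fence, bin, tin and lid from depth.

```bash
cat > h.py <<'E'
import numpy as np,cv2
np.set_printoptions(precision=4,suppress=True)
def cloud(p,d,K,R,t):
    v,u=np.nonzero(d>0); z=d[v,u]
    X=np.stack([(u-K[0,2])*z/K[0,0],(v-K[1,2])*z/K[1,1],z],1)
    return (X-t)@R, p[v,u], np.stack([u,v],1)
def load(n):
    f=np.load(f"pics/{n}.npz"); return cloud(f["p"],f["d"],f["K"],f["R"],f["t"])
E
python3 - <<'E'
from h import *
def rect(P): 
    r=cv2.minAreaRect(P[:,:2].astype(np.float32)*1000); return np.round(r[0],1),np.round(r[1],1),round(r[2],2),len(P)
for n in ["scene0","side0"]:
    X,c,uv=load(n)
    def box(a,b,cc,d,z0,z1): 
        return X[(X[:,0]>a)&(X[:,0]<b)&(X[:,1]>cc)&(X[:,1]<d)&(X[:,2]>z0)&(X[:,2]<z1)]
    print(n,"table z",np.median(box(.55,.75,-.1,.3,-.02,.02)[:,2]))
    F=box(.4,.56,-.38,.03,.044,.054); print("fence",rect(F))
    B=box(.4,.75,.15,.5,.092,.106); print("bin",rect(B))
    T=box(.55,.72,-.05,.1,.06,.08); print("tin",rect(T))
    L=box(.55,.70,-.2,-.07,.005,.014);print("lid",rect(L))
    for (y0,y1) in [(-.32,-.23),(-.23,-.13),(-.12,-.03)]:
        S=box(.42,.56,y0,y1,.094,.106); print("rib",rect(S), np.median(S,0))
        S=box(.42,.56,y0,y1,.07,.106); print("stop>70",S.min(0),S.max(0))
E
```

```text
scene0 table z 0.0010785429249802899
fence (array([ 477. , -175.3]), array([410.6,  55.8]), 87.5, 2265)
bin (array([615.2, 351.6]), array([269.7, 296.8]), 0.01, 1272)
tin (array([644.6,  26.2]), array([83.3, 83.5]), 57.61, 346)
lid (array([ 619.2, -129.3]), array([ 90.5, 104.1]), 78.77, 1345)
rib (array([ 478.9, -272.9]), array([13. , 28.6]), 88.18, 110) [ 0.4806 -0.2732  0.0997]
stop>70 [ 0.4432 -0.2899  0.0702] [ 0.4945 -0.2561  0.1031]
rib (array([ 484.3, -180.7]), array([13.4, 28.2]), 86.68, 97) [ 0.4844 -0.1817  0.0996]
stop>70 [ 0.4476 -0.198   0.0703] [ 0.4992 -0.163   0.1029]
rib (array([489.1, -70.4]), array([13.9, 28. ]), 87.43, 88) [ 0.4902 -0.0712  0.0996]
stop>70 [ 0.4518 -0.0876  0.0702] [ 0.5048 -0.0532  0.1029]
side0 table z -0.00027164444250138875
fence (array([ 479.1, -174.1]), array([410.8,  57.8]), 87.17, 1275)
bin (array([572.2, 323.1]), array([163.1, 221. ]), 6.03, 1624)
tin (array([646.5,  29.3]), array([81.6, 85.3]), 53.18, 297)
lid (array([ 628.2, -127.4]), array([90.4, 90.9]), 5.48, 665)
rib (array([ 481.9, -270.5]), array([15.7, 28.8]), 83.12, 56) [ 0.4798 -0.2694  0.0973]
stop>70 [ 0.4467 -0.2872  0.0702] [ 0.4972 -0.2515  0.1008]
rib (array([ 485.9, -177.3]), array([15., 29.]), 82.0, 60) [ 0.4847 -0.177   0.0976]
stop>70 [ 0.4496 -0.1946  0.0706] [ 0.5022 -0.1588  0.1007]
rib (array([490.7, -67.3]), array([14.9, 29.4]), 85.78, 70) [ 0.4889 -0.0655  0.0974]
stop>70 [ 0.4553 -0.0841  0.0701] [ 0.5073 -0.0492  0.1024]
```

Run:
```python
from h import *
from bench import manip
print(manip.current_tcp_rot())
for n in ["scene0","side0"]:
    X,c,uv=load(n)
    def box(a,b,cc,d,z0,z1): 
        return X[(X[:,0]>a)&(X[:,0]<b)&(X[:,1]>cc)&(X[:,1]<d)&(X[:,2]>z0)&(X[:,2]<z1)]
    B=box(.4,.69,.15,.449,.094,.106); print(cv2.minAreaRect(B[:,:2].astype(np.float32)*1000))
    # local frame contents
    a=np.radians(6); R=np.array([[np.cos(a),-np.sin(a)],[np.sin(a),np.cos(a)]])
    l=(X[:,:2]-[.572,.323])@R; m=(abs(l[:,0])<.07)&(abs(l[:,1])<.1)
    for x0 in np.arange(-.07,.07,.02):
        row=[]
        for y0 in np.arange(-.1,.1,.025):
            k=m&(l[:,0]>x0)&(l[:,0]<x0+.02)&(l[:,1]>y0)&(l[:,1]<y0+.025)
            row.append(int(1000*X[k,2].max()) if k.any() else -1)
        print(round(x0,3),row)
for yaw in [-2.9,177.1]:
    s=np.radians(yaw); y=np.array([-np.sin(s),np.cos(s),0]); x=np.array([0,0,-1.]); O=np.stack([x,y,np.cross(x,y)],1)
    for p in [(.49,-.07,.2),(.48,-.27,.2),(.52,.33,.2)]: print(yaw,p,manip.inverse_kinematics(p,O))
```

```text
[[ 0.      0.2278 -0.9737]
 [ 0.     -0.9737 -0.2278]
 [-1.     -0.     -0.    ]]
((570.681640625, 321.7102355957031), (160.31704711914062, 226.42665100097656), 6.193044185638428)
-0.07 [-1, -1, 53, 53, 55, 28, 21, 98]
-0.05 [-1, 55, 55, 55, 25, 26, 21, 100]
-0.03 [-1, -1, 52, 55, 56, 53, 20, 98]
-0.01 [-1, 54, 56, 21, 55, 54, 22, 98]
0.01 [-1, -1, 22, 53, 25, 56, 55, 88]
0.03 [-1, -1, 21, 58, 54, 53, 49, 69]
0.05 [-1, -1, 22, 22, 22, 56, 54, 87]
0.07 [-1, -1, -1, -1, -1, -1, -1, -1]
((571.908447265625, 322.994384765625), (163.31307983398438, 220.58660888671875), 6.249619483947754)
-0.07 [-1, -1, -1, -1, -1, -1, -1, -1]
-0.05 [-1, 53, 53, -1, -1, -1, -1, -1]
-0.03 [32, 24, 23, 54, 55, 54, 22, 19]
-0.01 [21, 55, 53, 51, 53, 54, 20, 20]
0.01 [20, 19, 20, 35, 24, 54, 53, 20]
0.03 [21, 20, 21, 52, 55, 54, 54, 52]
0.05 [20, 20, 20, 20, 31, 54, 53, 20]
0.07 [-1, -1, -1, -1, -1, -1, -1, -1]
-2.9 (0.49, -0.07, 0.2) [-0.236   0.289   1.8244 -0.      1.0283 -1.7562]
-2.9 (0.48, -0.27, 0.2) [-0.5969  0.3866  1.6829 -0.      1.0721 -2.1171]
-2.9 (0.52, 0.33, 0.2) [ 0.4899  0.5011  1.5041 -0.      1.1364 -1.0303]
177.1 (0.49, -0.07, 0.2) [-0.236   0.289   1.8244 -0.      1.0283  1.3854]
177.1 (0.48, -0.27, 0.2) [-0.5969  0.3866  1.6829 -0.      1.0721  1.0245]
177.1 (0.52, 0.33, 0.2) [ 0.4899  0.5011  1.5041 -0.      1.1364  2.1113]
```

```bash
cat >> h.py <<'E'
def ori(deg):
    s=np.radians(deg); y=np.array([-np.sin(s),np.cos(s),0]); x=np.array([0,0,-1.]); return np.stack([x,y,np.cross(x,y)],1)
def snap(n,tag):
    from bench import manip
    c=manip.get_calibration(n); p,d=manip.grab_frame(n); cv2.imwrite(f"pics/{tag}.png",p[:,:,::-1])
    np.savez(f"pics/{tag}.npz",p=p,d=d,K=c["camera_matrix"],R=c["R"],t=c["t"]); return load(tag)
E
python3 - <<'E'
from h import *
from bench import manip
manip.move_ptp([.47,-.12,.33],ori(-2.9)); manip.dwell(.3)
snap("wrist","w1")
manip.move_ptp([.55,.30,.33],ori(6)); manip.dwell(.3)
snap("wrist","w2"); print(manip.current_time())
for n in ["w1","w2"]:
    X,c,uv=load(n)
    def box(a,b,cc,d,z0,z1): 
        return X[(X[:,0]>a)&(X[:,0]<b)&(X[:,1]>cc)&(X[:,1]<d)&(X[:,2]>z0)&(X[:,2]<z1)]
    print(n,"bounds",X.min(0),X.max(0))
    if n=="w2":
        B=box(.4,.69,.15,.46,.092,.106); print("bin",cv2.minAreaRect(B[:,:2].astype(np.float32)*1000),np.median(B[:,2]))
    else:
        F=box(.4,.56,-.38,.10,.045,.053); print("fence",cv2.minAreaRect(F[:,:2].astype(np.float32)*1000),F.max(0),np.median(F[:,2]))
        for (y0,y1) in [(-.32,-.23),(-.23,-.13),(-.12,-.03)]:
            S=box(.42,.56,y0,y1,.094,.106); print("rib",cv2.minAreaRect(S[:,:2].astype(np.float32)*1000), np.median(S,0))
        L=box(.55,.70,-.2,-.07,.005,.014);print("lid",len(L) and cv2.minAreaRect(L[:,:2].astype(np.float32)*1000))
E
```

```text
5.6083
w1 bounds [ 0.2721 -0.5512 -0.0037] [0.9257 0.3111 0.4168]
fence ((475.4429016113281, -174.3176727294922), (412.2253723144531, 55.77119064331055), 87.30850219726562) [0.512  0.0321 0.053 ] 0.04926573784573536
rib ((478.0926513671875, -270.5466613769531), (14.304106712341309, 27.757665634155273), 88.019775390625) [ 0.4774 -0.2695  0.0991]
rib ((482.1888732910156, -178.45375061035156), (14.173626899719238, 27.938722610473633), 87.62635803222656) [ 0.4815 -0.178   0.0992]
rib ((487.2290344238281, -68.00881958007812), (14.097464561462402, 27.052766799926758), 87.4825210571289) [ 0.4867 -0.0681  0.0993]
lid ((624.7722778320312, -128.1013946533203), (90.28253173828125, 91.33539581298828), 85.11539459228516)
w2 bounds [ 0.3363 -0.112  -0.0036] [1.0159 0.772  0.4172]
bin ((569.7105102539062, 323.4665832519531), (160.21221923828125, 220.42364501953125), 6.377313137054443) 0.09974343587679521
```

```bash
python3 -c "
import cv2,numpy as np
a=np.hstack([cv2.imread('pics/w1.png'),cv2.imread('pics/w2.png')]);cv2.imwrite('pics/w12.png',cv2.resize(a,(800,300)))"
```

```text
(no output)
```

View pics/w12.png

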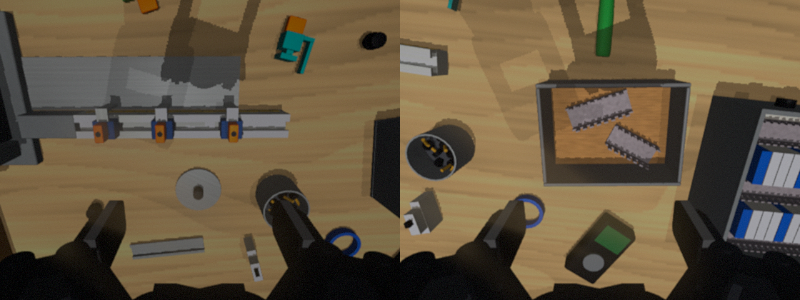

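The fits from the three cameras agree to about 2 mm: fence yaw −2.65°, open end at y≈0.032, bin centre (0.571, 0.323) with yaw 6.3°. I'll start with the stop nearest the open end.

```bash
cat >> h.py <<'E'
FY=-2.65; fd=np.array([-np.sin(np.radians(FY)),np.cos(np.radians(FY))])
def grasp_slide(x,y,tag):
    from bench import manip
    manip.set_gripper(.5,40)
    manip.move_ptp([x,y,.20],ori(FY)); manip.move_l([x,y,.077],max_speed=.08)
    print("pre",manip.current_force())
    manip.set_gripper(0.0,40); manip.dwell(.2)
    print("grip",manip.current_grip_width(),manip.current_force(),manip.current_ee_pos())
    manip.move_l([x,y,.0778],max_speed=.02); print("lift1",manip.current_force())
    yend=.08; s=(yend-y)/fd[1]
    n=max(2,int(s/.05)+1)
    for i in range(1,n+1):
        p=np.array([x,y])+fd*s*i/n
        manip.move_l([p[0],p[1],.0778],max_speed=.06); print("slide",manip.current_ee_pos(),manip.current_force(),manip.current_grip_width())
    snap("side",tag+"_side"); snap("scene",tag+"_scene")
E
python3 - <<'E'
from h import *
from bench import manip
grasp_slide(.489,-.0686,"s1")
print(manip.current_time())
E
python3 -c "
import cv2,numpy as np
a=np.hstack([cv2.imread('pics/s1_side.png'),cv2.imread('pics/s1_scene.png')]);cv2.imwrite('pics/s1.png',cv2.resize(a,(800,300)))"
```

```text
pre [-0.3871  0.0197 -0.088 ]
grip 0.151919331317457 [-1.039  -0.2504  4.8362] [ 0.4892 -0.0686  0.0772]
lift1 [ 0.5805  0.3757 -1.337 ]
slide [ 0.4913 -0.0193  0.0778] [ 0.4226 -0.1608 -2.0744] 0.15235512940205115
slide [0.4935 0.0303 0.0778] [-0.1501  0.2282 -2.1029] 0.1543835769868787
slide [0.4958 0.0798 0.0778] [ 0.2258 -0.6899 -2.9179] 0.15414105955025276
13.1
```

View pics/s1.png

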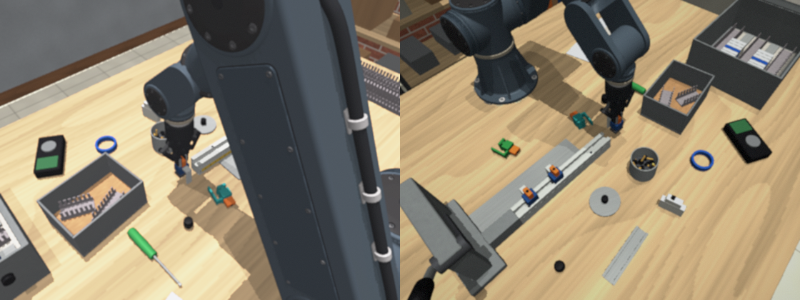

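Run:
```python
from h import *
from bench import manip
p=manip.current_ee_pos(); manip.move_l([p[0],p[1],.23],max_speed=.1); manip.dwell(.3)
print(manip.current_force(),manip.current_ee_pos())
X,c,uv=snap("wrist","h1"); p=np.array(manip.current_ee_pos()); O=np.array(manip.current_tcp_rot())
l=(X-p)@O  # tool coords
m=(l[:,0]<.07)&(l[:,0]>-.1)&(abs(l[:,1])<.06)&(abs(l[:,2])<.08)
C=c.astype(int)
blue=m&(C[:,2]>C[:,0]+25); print("blue",blue.sum(),l[blue].min(0),l[blue].max(0))
org=m&(C[:,0]>C[:,2]+60)&(l[:,0]<.03); print("orange",org.sum(),l[org].min(0) if org.any() else 0,l[org].max(0)if org.any() else 0)
```

```text
[-1.0142 -0.0753 -1.7772] [0.4958 0.0797 0.2299]
blue 2 [ 0.0015  0.0088 -0.0146] [ 0.0023  0.0093 -0.0103]
orange 1793 [-0.024  -0.0057 -0.0162] [-0.001   0.0074  0.013 ]
```

View pics/h1.png

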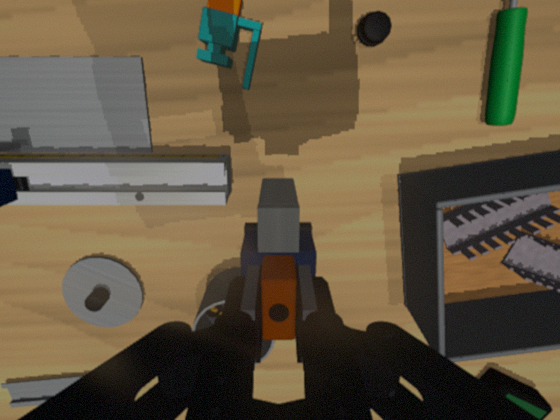

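The stop is held straight, with the grey arm and finger at (278,215) pointing along −x. I'll measure its offset in the hand.

Run:
```python
from h import *
from bench import manip
X,c,uv=load("h1"); p=np.array(manip.current_ee_pos()); O=np.array(manip.current_tcp_rot())
l=(X-p)@O
m=(abs(uv[:,0]-278)<28)&(uv[:,1]>165)&(uv[:,1]<300)&(l[:,0]<.03)&(l[:,0]>-.06)
A=l[m&(l[:,0]>-.006)]
print("arm",A.min(0),A.max(0)); 
top=A[abs(A[:,0]-.002)<.003]; print(cv2.minAreaRect((top[:,1:]*1000).astype(np.float32)),np.median(top[:,0]))
for v in range(170,262,6):
    k=m&(uv[:,1]==v)&(abs(uv[:,0]-278)<3); print(v,np.round(l[k].mean(0)*1000,1) if k.any() else None)
```

```text
arm [-0.006  -0.0128 -0.0367] [ 0.03    0.0145 -0.0094]
((1.0707683563232422, -23.134109497070312), (24.25733184814453, 27.020557403564453), 1.101435899734497) 0.0018327584604106468
170 None
176 None
182 None
188 None
194 [ 22.1   0.9 -36.2]
200 [ 12.1   0.9 -36.3]
206 [  3.3   0.9 -36.3]
212 [  1.9   0.9 -34. ]
218 [  2.1   0.9 -31.3]
224 [  2.1   0.9 -28.5]
230 [  1.5   0.9 -26. ]
236 [  1.9   0.9 -23.1]
242 [  1.6   0.9 -20.4]
248 [  1.2   0.9 -17.7]
254 [  2.1   0.9 -14.4]
260 [ -5.6   0.9 -15.2]
```

```bash
cat >> h.py <<'E'
BY=6.3; BC=np.array([.5697,.3235])
def above(yl,off=-.0013,z=.19):
    from bench import manip
    a=np.radians(BY); R=np.array([[np.cos(a),-np.sin(a)],[np.sin(a),np.cos(a)]])
    q=BC+R@np.array([-.077+.022-off,yl]); manip.move_ptp([q[0],q[1],.23],ori(BY)); manip.move_l([q[0],q[1],z],max_speed=.1); manip.dwell(.4); return q
def rim(tag):
    from bench import manip
    p=np.array(manip.current_ee_pos()); O=np.array(manip.current_tcp_rot())
    X,c,uv=snap("wrist",tag); l=(X-p)@O
    for lo,hi in [(-.075,-.045),(-.045,-.015),(-.012,.012),(.015,.045),(.045,.075)]:
        k=(X[:,2]>.094)&(X[:,2]<.104)&(l[:,1]>lo)&(l[:,1]<hi)&(l[:,2]>-.06)&(l[:,2]<.02)
        print("rim",lo,k.sum(),np.round(np.percentile(l[k,2],[2,50,98])*1000,1) if k.sum()>5 else None)
    k=(abs(l[:,1])<.02)&(abs(l[:,0]-.002)<.0035)&(l[:,2]<-.012)&(l[:,2]>-.06)
    if k.any(): print("arm",np.round(np.percentile(l[k],[1,50,99],axis=0)*1000,1))
E
python3 - <<'E'
from h import *
from bench import manip
q=above(.07); print(q,manip.current_ee_pos(),manip.current_force()); rim("b1")
E
```

```text
[0.5086 0.3872] [0.5087 0.3872 0.1903] [ 0.8665  0.0465 -2.2905]
rim -0.075 484 [-26.5 -24.3 -20.3]
rim -0.045 480 [-26.5 -24.2 -20.3]
rim -0.012 33 [-26.6 -25.6 -20.3]
rim 0.015 914 [-26.4 -15.1  18.6]
rim 0.045 0 None
arm [[ -0.7 -14.5 -36.2]
 [  1.8   1.1 -23.4]
 [  5.   17.  -12.3]]
```

View pics/b1.png

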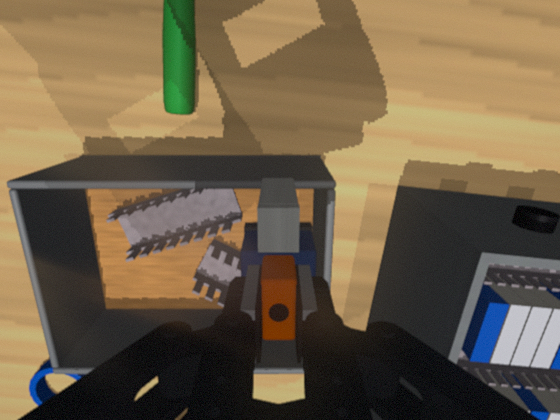

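```bash
cat >> h.py <<'E'
def hang(q,tag,op=.35):
    from bench import manip
    for z in [.15,.125,.115,.111,.109,.108,.107]:
        manip.move_l([q[0],q[1],z],max_speed=.06 if z>.12 else .02); f=manip.current_force(); print(z,f)
        if f[2]>2.0: break
    manip.dwell(.2); manip.set_gripper(op); manip.dwell(.3)
    p=manip.current_ee_pos(); manip.move_l([p[0],p[1],.23],max_speed=.08); manip.dwell(.3)
    print("end",manip.current_force(),manip.current_time()); snap("wrist",tag)
E
python3 - <<'E'
from h import *
from bench import manip
hang(manip.current_ee_pos()[:2],"r1")
E
```

```text
0.15 [ 0.2017 -0.0908 -1.813 ]
0.125 [ 0.5037  0.0395 -2.3298]
0.115 [-0.0377  0.2088 -1.6241]
0.111 [ 0.6308 -0.1483 -2.4238]
0.109 [-0.5817 -0.549  -2.1878]
0.108 [-0.4812 -0.0223 -0.4877]
0.107 [-2.2184 -2.6066  6.8673]
end [0.6346 0.6159 0.8551] 23.2333
```

View pics/r1.png

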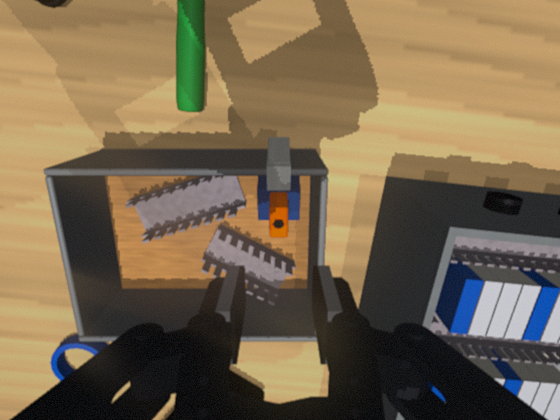

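The first stop hangs on the rim at (278,165). Now the second.

Run:
```python
from h import *
from bench import manip
grasp_slide(.484,-.1788,"s2")
p=manip.current_ee_pos(); manip.move_l([p[0],p[1],.23],max_speed=.1); print("up",manip.current_force())
q=above(0.0); rim("b2"); print(q,manip.current_force(),manip.current_time())
```

```text
pre [-0.4213 -0.2367  0.4415]
grip 0.15625749583611123 [-0.9207 -1.4024  2.7659] [ 0.4841 -0.1789  0.0771]
lift1 [-0.0966  0.2056 -1.6511]
slide [ 0.4861 -0.1358  0.0778] [-0.4149  0.2514 -1.254 ] 0.1511994758912616
slide [ 0.488  -0.0926  0.0778] [-0.52   -0.4152 -1.3002] 0.14934376331309723
slide [ 0.49   -0.0495  0.0778] [ 0.7117 -0.3069 -1.0407] 0.1520237219691232
slide [ 0.492  -0.0063  0.0778] [ 0.4087  0.5629 -1.2103] 0.14975958110065477
slide [0.494  0.0368 0.0778] [ 1.608   0.1413 -1.5877] 0.1499113500436169
slide [0.4959 0.0799 0.0778] [-0.1648  0.8989 -1.3294] 0.15570472866554
up [-0.1694  0.4285 -1.7278]
rim -0.075 483 [-26.4 -24.3 -20.3]
rim -0.045 479 [-26.5 -24.2 -20.3]
rim -0.012 30 [-26.4 -25.3 -20.4]
rim 0.015 480 [-26.5 -24.2 -20.3]
rim 0.045 1269 [-33.7  -9.9  16.4]
arm [[ -0.5 -14.8 -36.4]
 [  1.7   1.1 -23.6]
 [  5.1  17.  -12.3]]
[0.5163 0.3176] [-0.4429  0.5042 -1.1452] 37.025
```

View pics/b2.png

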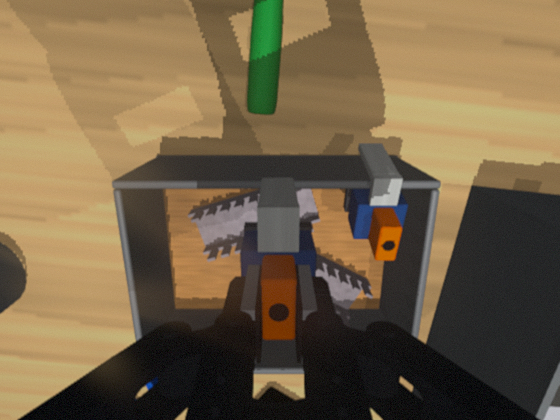

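Aligned again: rim middle −23.4 against throat −23.4. I'll hang it.

Run:
```python
from h import *
from bench import manip
hang(manip.current_ee_pos()[:2],"r2")
```

```text
0.15 [-0.0808  0.0306 -0.0719]
0.125 [-1.0549  0.5715 -0.6493]
0.115 [-0.5615  1.1897 -1.6063]
0.111 [-0.2162 -0.2617 -1.2188]
0.109 [-0.0638 -0.1655 -1.8413]
0.108 [ 0.7438 -0.2116 -0.2136]
0.107 [-2.0399 -1.421   8.0073]
end [-0.1075  0.9787  0.4663] 42.9583
```

View pics/r2.png

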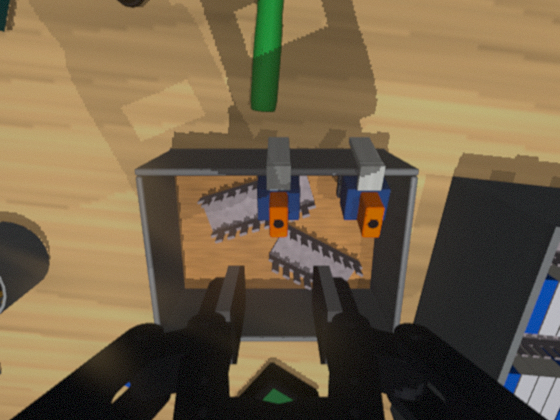

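Two now hang, at (278,165) and (367,165). Third stop next.

Run:
```python
from h import *
from bench import manip
grasp_slide(.4797,-.2713,"s3")
p=manip.current_ee_pos(); manip.move_l([p[0],p[1],.23],max_speed=.1); print("up",manip.current_force())
q=above(-.07); rim("b3"); print(q,manip.current_force(),manip.current_time())
```

```text
pre [ 0.5306 -0.2857 -0.9109]
grip 0.15026993253837576 [-0.2404  0.3771  2.2911] [ 0.4798 -0.2714  0.0772]
lift1 [ 0.4406  0.9095 -1.5948]
slide [ 0.4818 -0.2276  0.0779] [ 0.2896 -1.0242 -1.5996] 0.1567798032591135
slide [ 0.4839 -0.1836  0.0778] [-0.191  -0.0762 -0.4287] 0.15330350322873185
slide [ 0.4859 -0.1397  0.0779] [ 0.3082  1.2783 -0.8872] 0.15291112031809645
slide [ 0.4879 -0.0958  0.0778] [ 0.1859 -1.1456 -2.2922] 0.15008307679569177
slide [ 0.4899 -0.0518  0.0778] [ 0.2857 -0.3306 -1.2134] 0.1528145852063425
slide [ 0.4919 -0.0079  0.0778] [-0.9127  0.0902 -1.1128] 0.15222990449231932
slide [0.4939 0.036  0.0778] [ 0.0952  0.4261 -1.1307] 0.15107442560743553
slide [0.4959 0.0799 0.0778] [-0.4055  0.3769 -0.8681] 0.1513969393909681
up [ 0.038  -0.0832 -1.6066]
rim -0.075 0 None
rim -0.045 918 [-26.5 -15.4  18.3]
rim -0.012 29 [-26.4 -25.  -20.3]
rim 0.015 491 [-26.5 -24.2 -20.3]
rim 0.045 1265 [-33.6 -10.   16.2]
arm [[ -0.1 -14.8 -36.4]
 [  1.8   1.1 -23.5]
 [  5.1  17.  -12.3]]
[0.524 0.248] [ 0.0415  0.3313 -1.9621] 58.4667
```

View pics/b3.png

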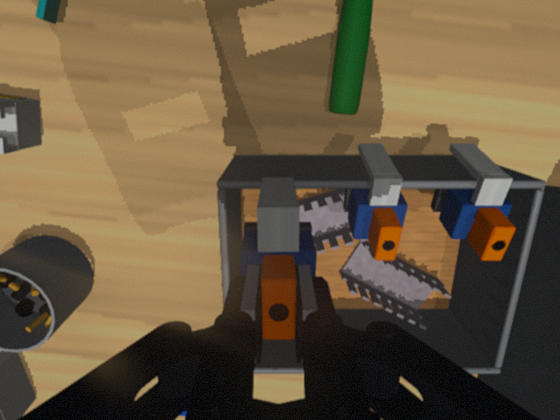

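The stop is aligned with the wall at (278,185), and the other two still hang. I'll hang it, then go above the lid and tin to re-measure them.

```bash
python3 - <<'E'
from h import *
from bench import manip
hang(manip.current_ee_pos()[:2],"r3")
manip.move_ptp([.60,-.05,.33],ori(0)); manip.dwell(.4)
X,c,uv=snap("wrist","lt")
def box(a,b,cc,d,z0,z1): 
    return X[(X[:,0]>a)&(X[:,0]<b)&(X[:,1]>cc)&(X[:,1]<d)&(X[:,2]>z0)&(X[:,2]<z1)]
for n,z0,z1 in [("lid",.005,.013),("knob",.024,.034)]:
    L=box(.54,.74,-.24,-.05,z0,z1); print(n,len(L),cv2.minEnclosingCircle((L[:,:2]*1000).astype(np.float32)) if len(L) else 0, np.median(L,0))
T=box(.54,.74,-.06,.11,.064,.076); print("tin",len(T),cv2.minEnclosingCircle((T[:,:2]*1000).astype(np.float32)))
for o in ["lid","tin"]: print(o,[(np.round(r["at"],3),round(r["confidence"],2)) for r in manip.look_for("wrist",o)])
print(manip.current_time())
E
python3 -c "
import cv2,numpy as np
a=np.hstack([cv2.imread('pics/r3.png'),cv2.imread('pics/lt.png')]);cv2.imwrite('pics/r3lt.png',cv2.resize(a,(800,300)))"
```

```text
0.15 [ 0.9004  0.4067 -1.413 ]
0.125 [-0.6124 -0.0161 -1.2766]
0.115 [-0.2955 -0.3823 -0.5302]
0.111 [-0.4266  0.4055 -1.1955]
0.109 [ 0.5194 -0.1551 -0.7256]
0.108 [-0.0073  0.1987  0.1802]
0.107 [-2.7562 -1.3072  8.3983]
end [-0.1723 -0.5381 -0.0108] 64.4
lid 3501 ((659.8299560546875, -129.77870178222656), 80.378662109375) [ 0.622  -0.1275  0.0093]
knob 200 ((624.6134033203125, -128.32411193847656), 9.93937873840332) [ 0.6242 -0.1279  0.031 ]
tin 741 ((643.6261596679688, 28.76372528076172), 42.01125717163086)
lid [(array([ 0.624, -0.127,  0.007]), 0.89)]
tin []
66.225
```

View pics/r3lt.png

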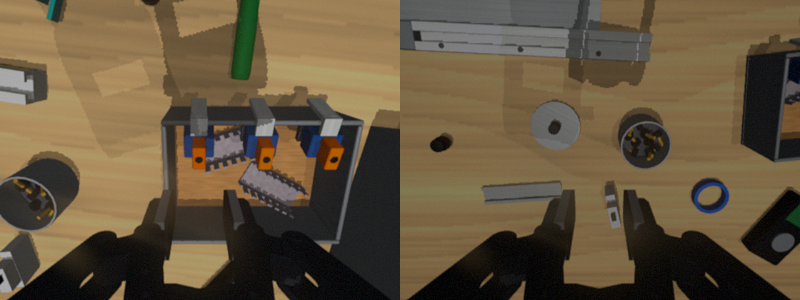

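All three stops hang. The lid is at (0.6246, −0.1283) and the tin at (0.6436, 0.0288), neither knocked yet. Lid next.

Run:
```python
from h import *
from bench import manip
manip.set_gripper(.5,40)
x,y=.6258,-.1283
manip.move_ptp([x,y,.12],ori(0)); manip.move_l([x,y,.0125],max_speed=.06); print(manip.current_force())
manip.set_gripper(0,40); manip.dwell(.3); print(manip.current_grip_width(),manip.current_force())
manip.move_l([x,y,.20],max_speed=.08); print(manip.current_force(),manip.current_grip_width())
manip.move_ptp([.6436+.001,.0288,.20],ori(0)); manip.dwell(.4)
p=np.array(manip.current_ee_pos()); O=np.array(manip.current_tcp_rot())
X,c,uv=snap("wrist","lh"); l=(X-p)@O
k=(l[:,0]>-.012)&(l[:,0]<.02)&(np.hypot(l[:,1],l[:,2])<.06)
D=l[k&(l[:,0]>-.002)&(l[:,0]<.006)]
print("disc pts",len(D),D.min(0),D.max(0),np.median(D,0)); print(cv2.minEnclosingCircle((D[:,1:]*1000).astype(np.float32)))
T=X[(np.hypot(X[:,0]-.6436,X[:,1]-.0288)<.07)&(X[:,2]>.064)&(X[:,2]<.076)]
print("tin",len(T),T.min(0) if len(T) else 0,T.max(0)if len(T) else 0); print(manip.current_time())
```

```text
[0.257  0.193  0.4477]
0.21819168751083362 [-0.4626 -0.2069  4.508 ]
[ 0.9225 -0.4499 -1.1614] 0.21322656392592965
disc pts 19132 [-0.0019 -0.0444 -0.0467] [0.006  0.047  0.0455] [ 0.0035  0.0014 -0.0164]
((1.3241394758224487, -0.5237191319465637), 46.39802169799805)
tin 671 [ 0.602  -0.0125  0.064 ] [0.6391 0.07   0.0725]
73.6
```

View pics/lh.png

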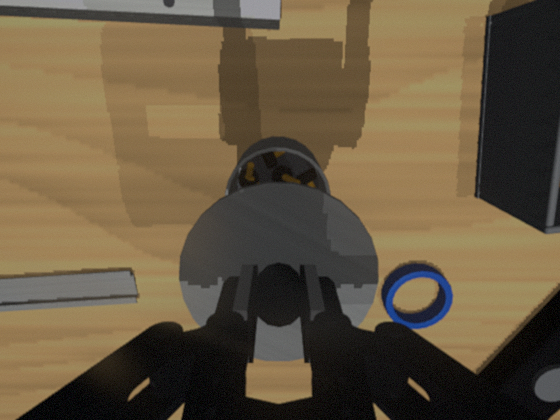

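Run:
```python
from h import *
from bench import manip
x,y=.6441,.0275
manip.move_l([x,y,.12],max_speed=.08)
p=np.array(manip.current_ee_pos()); X,c,uv=snap("wrist","lp")
T=X[(np.hypot(X[:,0]-.6436,X[:,1]-.0288)<.07)&(X[:,2]>.064)&(X[:,2]<.076)]; print("tin",T.min(0) if len(T) else 0)
for z in [.095,.088,.085,.083,.081,.08,.079,.078,.0775]:
    manip.move_l([x,y,z],max_speed=.03); f=manip.current_force(); print(z,f)
    if f[2]>3: break
manip.set_gripper(.45); manip.dwell(.4)
manip.move_l([x,y,.20],max_speed=.08)
manip.move_ptp([.60,-.05,.33],ori(0)); manip.dwell(.4)
X,c,uv=snap("wrist","lf")
r=np.hypot(X[:,0]-.6436,X[:,1]-.0288)<.07
for n,z0,z1 in [("disc",.069,.08),("knob",.092,.1)]:
    L=X[r&(X[:,2]>z0)&(X[:,2]<z1)]
    if len(L):
        A=np.c_[L[:,:2],np.ones(len(L))]; s=np.linalg.lstsq(A,L[:,2],rcond=None)[0]
        print(n,len(L),cv2.minEnclosingCircle((L[:,:2]*1000).astype(np.float32)),np.median(L,0),"slope",s[:2])
L=X[r&(X[:,2]>.02)&(X[:,2]<.06)]; print("tin side",len(L),L.min(0),L.max(0))
print(manip.current_time())
```

```text
tin [ 0.602  -0.0046  0.064 ]
0.095 [ 0.925  -0.7994 -0.7174]
0.088 [-0.1374  0.3415 -0.8855]
0.085 [ 0.0851 -0.4056 -1.6604]
0.083 [-0.0936  0.2032 -1.1867]
0.081 [ 0.0575  0.5313 -0.4052]
0.08 [-0.1744 -0.0394 -0.6642]
0.079 [ 0.2813 -0.0797 -1.2345]
0.078 [-0.1718  0.6891 -1.4895]
0.0775 [-2.4716  0.5366  5.0847]
disc 4378 ((643.2496948242188, 28.795795440673828), 45.99558639526367) [0.6395 0.0275 0.0744] slope [0.0018 0.0008]
knob 244 ((643.0299072265625, 28.6574764251709), 9.84981632232666) [0.6424 0.0284 0.0962] slope [0.0477 0.0232]
tin side 325 [ 0.6018 -0.0129  0.02  ] [0.6485 0.0521 0.056 ]
81.4583
```

View pics/lf.png

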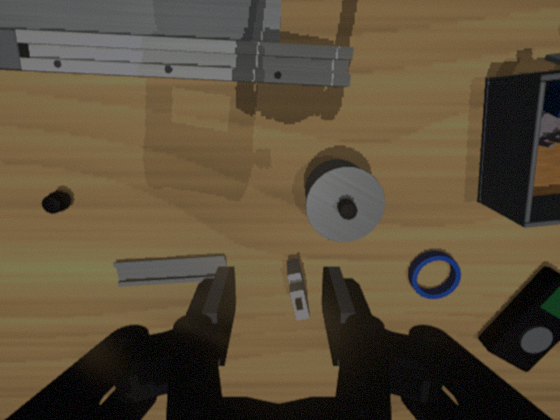

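The lid is seated and level: disc top at 0.074, slope ≈0.002, centred to <1 mm. Last check of all views before handing in.

```bash
python3 - <<'E'
from h import *
from bench import manip
manip.move_ptp([.54,.30,.33],ori(6.3)); manip.dwell(.5)
X,c,uv=snap("wrist","f_w")
a=np.radians(BY); R=np.array([[np.cos(a),-np.sin(a)],[np.sin(a),np.cos(a)]])
l=np.c_[(X[:,:2]-BC)@R,X[:,2]]; C=c.astype(int)
for y in [-.07,0,.07]:
    k=(abs(l[:,1]-y)<.03)&(l[:,2]>.1)&(l[:,2]<.15)&(l[:,0]<.0)&(l[:,0]>-.13)
    rib=l[k&(l[:,2]>.118)&(C[:,0]>C[:,2]+60)]; arm=l[k&(l[:,2]<.112)&(l[:,0]<-.072)]
    print(y,"rib",rib.min(0),rib.max(0),"arm",arm.min(0),arm.max(0))
manip.move_j([-1.426,.351,1.652,0,1.139,-.085]); manip.dwell(1)
snap("scene","f_scene"); snap("side","f_side"); print(manip.current_time())
for n in ["scene","side"]:
    for o in ["lid","tape","breaker","rail_cut","driver","gland_a"]:
        print(n,o,[(np.round(r["at"],3).tolist(),round(r["confidence"],2)) for r in manip.look_for(n,o)][:3])
E
python3 -c "
import cv2,numpy as np
a=np.hstack([cv2.imread('pics/f_scene.png'),cv2.imread('pics/f_side.png')]);cv2.imwrite('pics/f.png',cv2.resize(a,(800,300)))"
```

```text
-0.07 rib [-0.0592 -0.0757  0.1181] [-0.0308 -0.0616  0.1273] arm [-0.0863 -0.0992  0.1   ] [-0.072  -0.0404  0.1105]
0 rib [-0.0591 -0.0056  0.1184] [-0.0308  0.0078  0.1269] arm [-0.0862 -0.0294  0.1   ] [-0.072   0.0294  0.1112]
0.07 rib [-0.0591  0.0641  0.118 ] [-0.0307  0.0781  0.1269] arm [-0.0862  0.0403  0.1   ] [-0.072   0.0994  0.1103]
87.7167
scene lid [([0.646, 0.022, 0.07], 0.66), ([0.477, -0.433, 0.05], 0.35), ([0.515, 0.378, 0.101], 0.34)]
scene tape [([0.772, 0.167, 0.015], 0.63)]
scene breaker [([0.788, -0.033, 0.045], 0.93)]
scene rail_cut [([0.769, -0.215, 0.003], 0.95)]
scene driver [([0.398, 0.288, 0.018], 0.73)]
scene gland_a [([0.661, -0.345, 0.032], 0.55), ([0.368, 0.162, 0.022], 0.47), ([0.667, -0.009, 0.032], 0.42)]
side lid [([0.636, 0.029, 0.074], 0.74), ([0.47, -0.212, 0.033], 0.15)]
side tape [([0.766, 0.169, 0.018], 0.68)]
side breaker [([0.776, -0.015, 0.04], 0.83), ([0.498, 0.387, 0.101], 0.52)]
side rail_cut [([0.775, -0.198, 0.002], 0.64), ([0.497, 0.117, -0.001], 0.56), ([0.659, -0.334, 0.024], 0.16)]
side driver [([0.388, 0.294, 0.024], 0.75)]
side gland_a [([0.359, 0.176, 0.033], 0.78), ([0.659, -0.334, 0.026], 0.41)]
```

View pics/f.png

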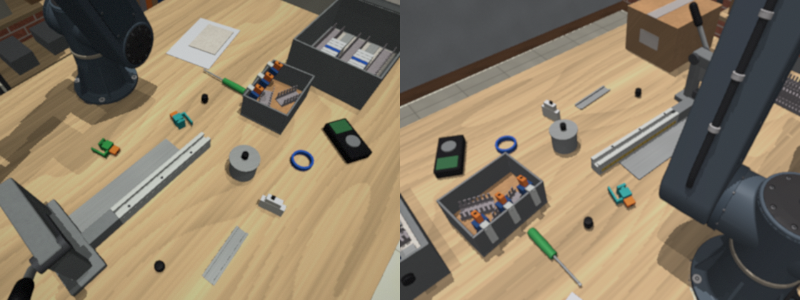

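View pics/f_w.png

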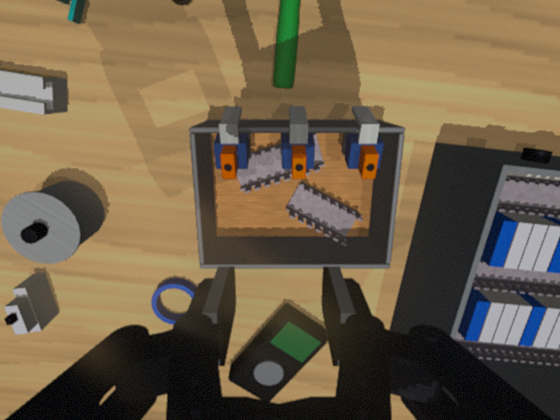

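Run:
```python
from bench import manip
manip.sign_off(); print(manip.current_time())
```

```text
the job is handed in; nothing more can be done
the job is handed in; nothing more can be done
```

I slid all three stops off the open end of the track and hung them over the bin's wall nearest the robot. I put the lid on the tin and handed the job in at about 88 s of the allowed 210 s.

**Stops:** In the last pictures all three hang on the rim with their blocks inside. They lean about 0.25 rad towards the bin (limit 0.45), worked out from the rib positions and the wall geometry rather than measured directly. That lean puts each throat about 4 mm from the wall's middle and at rim height, inside the limits.

**Lid:** Just after I put it on, the lid's disc was centred within about 1 mm of the tin mouth. Its top was 74 mm above the bench, which is the seated height, and it was level to about 0.002 rad. The last pictures still show it on the upright tin, and I saw no knock to either.

**Other things on the bench:** The tape, breaker, rail offcut, driver and glands were found within about 15 mm of their first readings, and I saw nothing moved. The larger of those differences are in detections of one gland. The networks also gave a few stray low-confidence detections, which the pictures did not support. The green and turquoise look-alikes were not touched.

**Forces:** Contact stayed under 9 N in all the readings I took.

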